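# Park the sprung pusher of a cassette rack open for loading

### The arm

A 6-joint arm with a two-finger parallel gripper is mounted at the origin on the work surface. World frame = base frame: x ahead of the robot, y to its left, z up, the work surface at z = 0. Lengths are in mm, angles in rad, forces in N, time in s.
With the tool pointing down it reaches from about 325 to 875 mm from the base axis. Payload 4.4 kg.
Tool frame: the origin (TCP) lies on the centre line of the jaws, within the pads' length; the fingertips stand ahead of it and the grasp point (between the pads) lies 6 mm ahead of it (ctrl.tcp_to_tips is the z of the fingertips in the tool frame, in mm); z points along the fingers, y is the direction in which the jaws open and shut (so a half turn about z gives the same grasp; the last joint's range is limited). The gripper opens to 85 mm and grips with 20 to 120 N. Pads are 22 mm wide; open, the fingers measure 114 mm over their backs; the gripper's body (76 mm by 85 mm) begins 54 mm behind the grasp point. The pads swing forward as they close: fully open they stand 13 mm farther back than shut.
Start: joints at [1.018, 0.207, 1.542, -0, 1.393, -0.15], TCP at [224.878, 529.204, 256.282] pointing down, gripper open.
Joint ranges: [-2.73, 2.73], [-0.86, 2.22], [0.23, 2.46], [-1.11, 4.25], [0.08, 2.63], [-2.82, 2.82]. Speed limits (rad/s): [2.79, 2.79, 3.14, 3.14, 3.14, 3.14].

### API

Orientations are given as a 3x3 rotation matrix whose columns are the frame's x, y, z axes.
In Python, from plant import ctrl, sensors, optics gives the robot as it stands. Calls block until the motion is done:
- ctrl.move_ptp(position, orientation): joint-space move of the TCP to a pose.
- ctrl.move_l(position, rot=None, vel=150, threshold=None): straight line of the TCP; rot=None keeps the orientation; vel is the mean speed in mm/s. With threshold (N) it stops when the force on the tool has changed by that much, and returns True; else False.
- ctrl.set_joints(angles): joint-space move.
- ctrl.gripper_to(opening, force=None): finger opening in mm; force is the grip in N (None keeps the last); returns when the fingers have stopped.
- ctrl.hold(seconds).
- ctrl.solve_ik(position, orientation): joint angles nearest the present ones, or None.
- sensors.read_state(): the state.
- optics.grab_frame(name): name is "side" or "top"; returns (picture, depth): 384x512x3 uint8, red, green, blue; 384x512 float32, mm along the optical axis (not along the pixel's ray), 0 where there is no reading.
- optics.camera_params(name): a dict with "mtx" (3x3 intrinsics, pixels), "k1" (the pictures are not rectified: a ray, as slopes to the right and down, at radius r is drawn at 1 + k1 r^2 times it, then the intrinsics apply), "R" (3x3) and "t" (3): a world point X has camera coordinates R X + t. Camera axes: x right, y down, z forward; pixel columns grow to the right and rows downward; lengths in mm; the calibration is good to about 2 mm. A picture is of the moment at which its call begins. camera_params takes no time and is no camera call.
A pose or a line that the arm cannot do raises ctrl.MotionError and nothing moves.
- ctrl.finish_job(): hands the job in, once; it reports no verdict.
The state is a dict: "t": time; "q": joint angles; "qvel": joint speeds; "tau": joint torques, N m; "eef_pos": TCP position; "eef_rot": TCP orientation; "force": force on the tool from outside, world axes, zero at the start; "wrist_torque": the same for the moment, N m; "grip_width": finger opening in mm.
Only numpy, scipy, OpenCV 4.12 (cv2) and the standard library are available. Lean on these libraries where they do the work, as an engineer would, in place of code of your own. Each camera call takes 0.05 s, during which the arm holds its last target. There are 200 camera calls.

### The job

Open the instrument-cassette rack for loading: with your fingertips push the blue tab of its sprung pusher back, away from the two cassettes, until the red-knobbed stop pin drops, then ease it back so that it rests on the pin, without letting it snap back, and come away leaving it latched there. Grip and lift nothing, and leave the cassettes and everything else on the bench where they stand.

Things in the scene. Friction and masses are not known exactly. Their poses are not given: they have to be found in the camera images.
- rack: Steel cassette rack screwed to the bench: open tray 350 mm long, 176 wide, floor 3 mm, wire side rails to 58 mm. Origin on the bench in mid-width, 170 mm behind the outer face of the front lip (45 mm high). +x runs from the lip to the rear, the way the pusher is pushed; z up. A dark bridge (67 mm across, top 43 mm up) at x = 60 mm carries the stop pin. Nothing is higher than 136 mm.
- tab_face (a point): Centre of the front face of the pusher's blue tab, the face to push; moves with it. Axes as the rack's. 110 mm above the bench, at rack x = -109 mm, y = 0 with the pusher at 0. Tab: 64 mm wide, 22 thick with its backing, 78 to 136 mm above the bench. Below it, in the same plane, is the pusher's steel plate, 150 mm wide; the cassettes before it are 83 mm high, so only the tab's face above that is free.
- pusher (a joint): Travel of the pusher to the rear (rack +x), m. Starts near 0, its plate sprung against the cassettes. Spring 5 N there, 8 N at the rear stop (0.090, harmless to reach). Past 0.060 the stop pin drops into a slot of its bar; let back, it is caught by the pin at about 0.060. Released short of that it springs back to the cassettes. Moving mass 0.3 to 0.6 kg: let go suddenly, it flies.
- stop_pin (a joint): How far the sprung stop pin has dropped, m: 0 while it rides on the pusher's bar, 0.008 when it is in the slot. It drops by itself.
- pin_knob (a point): Top of the stop pin's red knob (24 mm across), at x = 60 mm, y = 0 of the rack: 75 mm above the bench while the pin is up (an orange band shows on the stem below the knob), 67 mm when dropped (band hidden).
- cassette_a: Perforated steel instrument cassette with pink end rails, 28 x 150 x 80 mm, standing on its long edge across the rack against the front lip; loose, stays as it is. Origin at the middle of its underside, thin side along x, 80 mm side along z.
- cassette_b: The same with lime-green end rails, standing behind the pink one, between it and the pusher; loose, stays as it is. Origin at the middle of its underside.
- cassette_c: The same with orange end rails, lying flat on the bench (28 mm high, 80 x 150 mm in plan), left of the rack; bystander. Origin at the middle of its underside.
- oil_can: White spray can with a blue band and blue cap, 52 mm across, 165 mm high, standing left of the rack; bystander. Origin at the middle of its underside.
- spray_bottle: Clear plastic bottle with a paper label and white cap, 68 mm across, 170 mm high, standing right of the rack; bystander. Origin at the middle of its underside.
- steel_cup: Steel cup, 76 mm across, 70 mm high, on the right, near the robot; bystander. Origin at the middle of its underside.
- brush: Blue instrument brush with white bristles, 170 mm long, 14 wide, 21 high, lying on the left, near the robot; bystander. Origin at the middle of its underside.
- bur_block: Blue block 50 x 80 x 22 mm with small brass burs, on the right; bystander. Origin at the middle of its underside.

How it is judged (in metres and radians):
At the end, for the whole second after the job is handed in: The pusher stands still, caught by the dropped stop pin (travel 55 to 65 mm, pin dropped more than 6 mm); both cassettes in the rack still stand upright, within 15 mm of where they stood; the other things lie within 20 mm of where they were (value of joint pusher between 0.055 and 0.065 m and value of joint stop_pin above 0.006 m and velocity of joint pusher between -0.02 and 0.02 m/s and angle between each of cassette_a, cassette_b's own z axis and vertical below 0.15 rad and distance of each of cassette_a, cassette_b from where it was at the start of the episode below 0.015 m and distance of each of cassette_c, oil_can, spray_bottle, steel_cup, brush, bur_block from where it was at the start of the episode below 0.02 m); the robot touches nothing.
It fails at once if the pusher is let go so that it snaps back (faster than 0.35 m/s) (velocity of joint pusher below -0.35 m/s).
It fails at once if the tab is gripped instead of pushed (touched with the grasp point between the fingers level with it and behind its front face) (contact force between pusher and the fingers above 1 N and x of the grasp point in the frame of tab_face above 0.003 m and z of the grasp point in the frame of tab_face below 0.026 m).
It fails at once if a cassette in the rack is lifted, shoved or tipped (distance of any of cassette_a, cassette_b from where it was at the start of the episode above 0.025 m or angle between any of cassette_a, cassette_b's own z axis and vertical above 0.3 rad).
It fails at once if another thing on the bench is lifted or shoved (distance of any of cassette_c, oil_can, spray_bottle, steel_cup, brush, bur_block from where it was at the start of the episode above 0.03 m).
It also fails if it takes over 32 s, if anything falls off the work surface, if the arm or the gripper's body presses on something with over 40 N, if the wrist force passes 120 N, or if a joint passes its speed limit or range.

## Working session

There is one attempt and no reset: what is moved stays moved. The work goes in short steps, each a Python script; the robot and the scene stay as the last script left them, time stands still between calls to the robot, and variables do not carry over. Pictures are saved under pics/ and viewed, about 8 in all and at most 12, crops included, and the job is handed in when it is done.

```bash
ls; mkdir -p pics; python3 - <<'E'
from plant import ctrl,sensors,optics
import cv2,numpy as np
for n in("side","top"):
    p,d=optics.grab_frame(n); np.savez(f"pics/{n}0.npz",p=p,d=d); cv2.imwrite(f"pics/{n}0.png",p[:,:,::-1]); c=optics.camera_params(n); print(n,c)
print(ctrl.tcp_to_tips,sensors.read_state())
E
```

```text
pics
side {'mtx': array([[480.8982928 ,   0.        , 252.66419093],
       [  0.        , 480.8982928 , 186.42275621],
       [  0.        ,   0.        ,   1.        ]]), 'k1': -0.20857951405389194, 'R': array([[ 0.77521604, -0.63168758,  0.00330105],
       [-0.45926528, -0.56718949, -0.68364573],
       [ 0.43372284,  0.52845708, -0.72980656]]), 't': array([-396.53931456,  239.28909361, 1572.02969796])}
top {'mtx': array([[441.79591589,   0.        , 259.18001059],
       [  0.        , 441.79591589, 191.05118934],
       [  0.        ,   0.        ,   1.        ]]), 'k1': 0.04254236406174347, 'R': array([[ 0.0266216 , -0.99963801, -0.00388983],
       [-0.97820283, -0.02524873, -0.20611095],
       [ 0.20593813,  0.00929205, -0.9785209 ]]), 't': array([ -77.84642443,  503.41040215, 1399.01911681])}
25.0 {'t': 0.1, 'q': array([ 1.01851865e+00,  2.07381479e-01,  1.54283378e+00,  1.91619333e-05,
        1.39353558e+00, -1.50483809e-01]), 'qvel': array([ 0.00041544, -0.00350657, -0.0023497 , -0.00308667,  0.0009129 ,
       -0.00152491]), 'tau': array([-1.00294369e-04, -3.84093118e+01, -2.92548931e+01, -1.40219160e-05,
        4.84406206e-03,  1.40200402e-05]), 'eef_pos': array([224.51664254, 528.64855347, 255.20456979]), 'eef_rot': array([[-9.20359422e-01,  3.91071881e-01, -1.14829738e-03],
       [ 3.91073417e-01,  9.20357671e-01, -1.82743019e-03],
       [ 3.42187739e-04, -2.13096118e-03, -9.99997671e-01]]), 'force': array([-0.24437397,  0.56105699, -0.54578753]), 'wrist_torque': array([-0.02138287, -0.0195686 ,  0.02956127]), 'grip_width': 85.40584039736851}
```

View pics/side0.png

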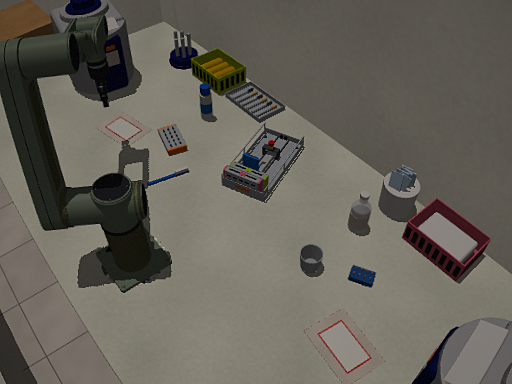

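View pics/top0.png

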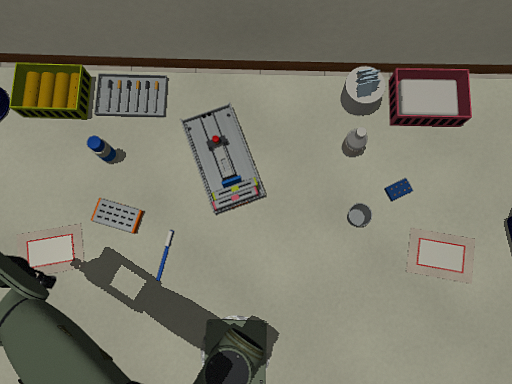

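The side view shows the rack with its blue tab at about (251,160) and the knob near (270,143). In the top view the tab is at (232,182), the knob at (215,140), and the front lip runs from (217,213) to (265,196).

```bash
cat >h.py <<'E'
import numpy as np,cv2
from plant import ctrl,sensors,optics
def ray(n,uv):
    c=optics.camera_params(n); x,y=(np.array(uv)-c["mtx"][:2,2])/c["mtx"][0,0]
    D=np.array([c["k1"],0,0,0,0.])
    u=cv2.undistortPoints(np.array([[uv]],float),c["mtx"],D).ravel()
    return -c["R"].T@c["t"], c["R"].T@np.array([u[0],u[1],1])
def onz(n,uv,z):
    o,d=ray(n,uv); return o+d*(z-o[2])/d[2]
def two(a,b):
    o,d=ray("top",a);p,e=ray("side",b)
    s=np.linalg.lstsq(np.c_[d,-e],p-o,rcond=None)[0]; A=o+s[0]*d;B=p+s[1]*e
    return (A+B)/2,np.linalg.norm(A-B)
def proj(n,X):
    c=optics.camera_params(n)
    r=cv2.Rodrigues(c["R"])[0]
    return cv2.projectPoints(np.array([X],float),r,c["t"],c["mtx"],np.array([c["k1"],0,0,0,0.]))[0].ravel()
def blobs(p,box,kind):
    h=cv2.cvtColor(p,cv2.COLOR_RGB2HSV); H,S,V=[h[...,i] for i in range(3)]
    m={"red":((H<6)|(H>174))&(S>170)&(V>90),"blue":(H>100)&(H<125)&(S>130)&(V>50)}[kind].astype(np.uint8)
    k=np.zeros_like(m);x0,y0,x1,y1=box;k[y0:y1,x0:x1]=1
    n,l,s,c=cv2.connectedComponentsWithStats(m*k)
    i=1+np.argmax(s[1:,4]); return c[i],s[i],(l==i).astype(np.uint8)
E
python3 - <<'E'
from h import *
P={n:np.load(f"pics/{n}0.npz") for n in("top","side")}
B={"top":(180,100,270,216),"side":(220,120,305,200)}
r={}
for k in("red","blue"):
    for n in P:
        c,s,m=blobs(P[n]["p"],B[n],k); r[k,n]=c; print(k,n,c,s,"z",onz(n,c,72 if k=="red" else 115), cv2.minAreaRect(cv2.findNonZero(m)))
    print(two(r[k,"top"],r[k,"side"]))
for n,s in(("top",6),("side",7)):
    x0,y0,x1,y1=B[n]; 
    cv2.imwrite(f"pics/{n}0c.png",cv2.resize(P[n]["p"][y0:y1,x0:x1,::-1],None,fx=s-1,fy=s-1,interpolation=cv2.INTER_CUBIC))
print("cams",[ray(n,(256,192))[0] for n in P])
E
```

```text
red top [215.1875 138.3125] [212 136   7   6  32] z [676.27633049  85.99999403  72.        ] ((215.0, 138.5), (5.0, 6.0), 90.0)
red side [271.05882353 141.76470588] [269 140   5   4  17] z [677.95721043  91.64323181  72.        ] ((271.0, 141.5), (3.0, 4.0), 90.0)
(array([673.26139246,  85.49304391,  79.09865995]), np.float64(1.384854909330981))
blue top [230.60526316 179.47368421] [222 176  19   9  76] z [527.09758049  25.97392376 115.        ] ((230.78048706054688, 179.5243682861328), (4.958855152130127, 19.695735931396484), 65.224853515625)
blue side [250.82352941 156.29411765] [243 153  16   7  34] z [536.34890307  41.63840959 115.        ] ((250.60275268554688, 156.2260284423828), (15.800556182861328, 2.106740713119507), 20.556045532226562)
(array([522.19965894,  24.3223531 , 136.03507967]), np.float64(0.16072757625189849))
cams [array([ 206.39849901,  -78.10752321, 1472.42502777]), array([-264.52437627, -945.51692058, 1312.17555108])]
```

View pics/top0c.png

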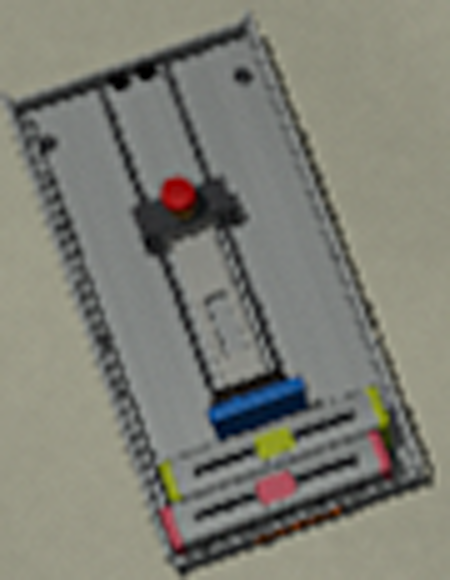

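View pics/side0c.png

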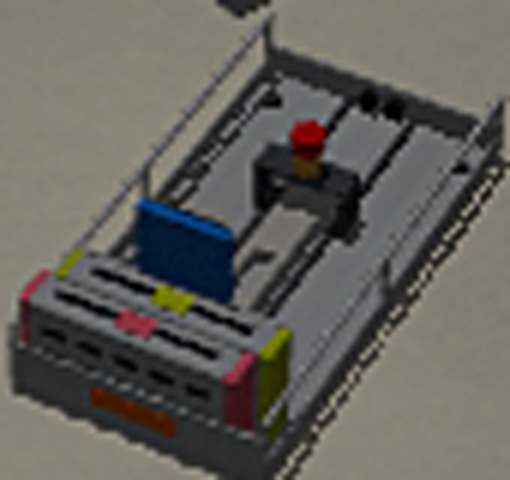

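In the crops the tab's bright top edge runs from (211,408) to (305,380) in the top crop (5x). The lip corners are at about (180,572) and (431,480), and the orange band shows, so the pin is up. Next I'll fix the yaw and origin from several features and compare them.

```bash
python3 - <<'E'
from h import *
T=lambda x,y:(180+(x-2)/5,100+(y-2)/5); S=lambda x,y:(220+(x-2.5)/6,120+(y-2.5)/6)
def pr(s,a,b):
    d=b-a; print(s,a.round(1),b.round(1),"len",np.linalg.norm(d).round(1),"dir",np.degrees(np.arctan2(d[1],d[0])).round(1))
# left->right edges give rack -y => yaw=dir+90
pr("lip top z45",onz("top",T(180,570),45),onz("top",T(431,478),45))
pr("lip base side z0",onz("side",S(14,392),0),onz("side",S(268,478),0))
pr("tab toptop z136",onz("top",T(212,408),136),onz("top",T(305,380),136))
pr("tab side top z136",onz("side",S(138,199),136),onz("side",S(234,240),136))
pr("cassA ends z83",onz("top",T(166,515),80),onz("top",T(384,438),80))
pr("cassB slot z83",onz("top",T(196,471),83),onz("top",T(354,415),83))
pr("bar rail z~10",onz("top",T(215,385),10),onz("top",T(105,90),10))
k1=onz("top",(215.19,138.3),72);k2=onz("side",(271.06,141.76),70)
print("knob",k1,k2)
d=np.load("pics/top0.npz")["d"]; print(d[174:190,222:244:2].astype(int))
for yaw in (16,18,20,22):
    a=np.radians(yaw);ex=np.array([np.cos(a),np.sin(a)]);ey=np.array([-ex[1],ex[0]])
    o=(k1[:2]+k2[:2])/2-60*ex
    f=lambda x,y,z:np.r_[o+x*ex+y*ey,z]
    print(yaw,o.round(1),f(-109,0,110).round(1),[ (5*(proj("top",f(*q))-[180,100])+2).round() for q in((-109,32,136),(-109,-32,136),(-170,88,45),(-170,-88,45))],[(6*(proj("side",f(*q))-[220,120])+2.5).round() for q in((-109,32,136),(-109,-32,136))])
E
```

```text
lip top z45 [427.9  75.7  45. ] [493.4 -86.7  45. ] len 175.2 dir -68.0
lip base side z0 [430.5  83.2   0. ] [507.6 -71.7   0. ] len 173.1 dir -63.5
tab toptop z136 [515.9  50.9 136. ] [535.3  -6.3 136. ] len 60.3 dir -71.3
tab side top z136 [511.   57.4 136. ] [533.   -6.1 136. ] len 67.2 dir -70.9
cassA ends z83 [457.8  82.6  80. ] [511.9 -55.6  80. ] len 148.4 dir -68.6
cassB slot z83 [486.5  64.4  83. ] [525.9 -35.8  83. ] len 107.8 dir -68.5
bar rail z~10 [561.3  61.7  10. ] [771.6 147.8  10. ] len 227.2 dir 22.3
knob [676.31997438  85.99370494  72.        ] [679.49867904  93.33385228  70.        ]
[[1513 1502 1498 1505 1504 1499 1394 1395 1516 1515 1514]
 [1515 1495 1500 1501 1500 1391 1389 1386 1511 1514 1512]
 [1503 1510 1499 1497 1385 1387 1392 1387 1374 1378 1516]
 [1512 1509 1388 1385 1386 1390 1386 1374 1379 1375 1514]
 [1507 1388 1389 1383 1387 1373 1376 1376 1370 1384 1512]
 [1505 1385 1386 1385 1375 1375 1373 1367 1378 1384 1514]
 [1508 1387 1373 1371 1375 1370 1373 1384 1384 1402 1508]
 [1489 1376 1372 1371 1377 1378 1382 1396 1403 1413 1434]
 [1371 1375 1375 1377 137
[... 399 characters left out ...]
424    0 1429 1418 1420 1422 1425 1425]]
16 [620.2  73.1] [515.5  43.1 110. ] [array([174., 422.]), array([275., 397.]), array([127., 562.]), array([387., 495.])] [array([115., 188.]), array([203., 230.])]
18 [620.8  71.1] [517.2  37.4 110. ] [array([184., 421.]), array([283., 392.]), array([140., 563.]), array([398., 488.])] [array([122., 192.]), array([212., 232.])]
20 [621.5  69.1] [519.1  31.9 110. ] [array([194., 420.]), array([292., 388.]), array([153., 564.]), array([408., 480.])] [array([130., 197.]), array([222., 235.])]
22 [622.3  67.2] [521.2  26.4 110. ] [array([203., 418.]), array([300., 383.]), array([166., 564.]), array([418., 471.])] [array([137., 201.]), array([231., 237.])]
```

The estimates agree: yaw is about 21.8°, and the tab face centre is about (520,24). That comes from the knob, lip corners, cassettes and bar, and both views put the tab's top edge at z≈136 there. I'll approach with closed fingers, tips at 103 mm, in front of the tab and above the cassettes.

```bash
cat >>h.py <<'E'
yaw=np.radians(21.8); ex=np.array([np.cos(yaw),np.sin(yaw),0]); ey=np.array([-ex[1],ex[0],0])
F=np.array([520,24,0.]); Rt=np.c_[ex*-1,ey,[0,0,-1]]
if np.linalg.det(Rt)<0: Rt[:,0]*=-1
def at(x,z): return F+ex*x+np.array([0,0,z])   # x relative to tab face, TCP
def st(): 
    s=sensors.read_state(); return dict(t=round(s["t"],2),x=round(float((s["eef_pos"]-F)@ex),1),y=round(float((s["eef_pos"]-F)@ey),1),z=round(float(s["eef_pos"][2]),1),f=(float(s["force"]@ex).__round__(2),s["force"].round(2)),w=s["grip_width"].round(1))
E
python3 - <<'E'
from h import *
R2=Rt.copy();R2[:,:2]*=-1
q0=sensors.read_state()["q"]
c=[]
for R in(Rt,R2):
    q=ctrl.solve_ik(at(-50,250),R); print(np.round(q,2) if q is not None else None); c.append(np.inf if q is None else abs(q-q0).max())
R=(Rt,R2)[int(np.argmin(c))]
ctrl.gripper_to(0,20)
ctrl.move_ptp(at(-50,250),R); print(st())
ctrl.move_l(at(-50,128),vel=120); ctrl.hold(.2); print(st())
for n in("top","side"):
    p,d=optics.grab_frame(n); cv2.imwrite(f"pics/{n}1.png",p[:,:,::-1])
p=cv2.imread("pics/side1.png")[90:210,200:320]; cv2.imwrite("pics/s1c.png",cv2.resize(p,None,fx=5,fy=5,interpolation=2))
E
```

```text
[-0.17 -0.01  1.79 -0.    1.36 -2.12]
[-0.17 -0.01  1.79 -0.    1.36  1.02]Traceback (most recent call last):
  File "<stdin>", line 9, in <module>
  File "h.py", line 29, in st
    s=sensors.read_state(); return dict(t=round(s["t"],2),x=round(float((s["eef_pos"]-F)@ex),1),y=round(float((s["eef_pos"]-F)@ey),1),z=round(float(s["eef_pos"][2]),1),f=(float(s["force"]@ex).__round__(2),s["force"].round(2)),w=s["grip_width"].round(1))
                                                                                                                                                                                                                                    ^^^^^^^^^^^^^^^^^^^^^
AttributeError: 'float' object has no attribute 'round'
```

A formatting slip in my printout stopped the script after the move. I'll fix it and continue.

```bash
sed -i 's/s\["grip_width"\].round(1)/round(float(s["grip_width"]),1)/' h.py
python3 - <<'E'
from h import *
print(st())
ctrl.move_l(at(-50,128),vel=120); ctrl.hold(.2); print(st())
for n in("top","side"):
    p,d=optics.grab_frame(n); cv2.imwrite(f"pics/{n}1.png",p[:,:,::-1])
p=cv2.imread("pics/side1.png")[90:210,200:320]; cv2.imwrite("pics/s1c.png",cv2.resize(p,None,fx=5,fy=5,interpolation=2))
E
```

```text
{'t': 2.95, 'x': -49.7, 'y': 0.6, 'z': 250.0, 'f': (0.2, array([ 0.23, -0.02, -0.42])), 'w': -0.3}
{'t': 4.32, 'x': -49.5, 'y': -0.3, 'z': 128.8, 'f': (0.47, array([ 0.61, -0.25,  0.49])), 'w': -0.1}
```

View pics/s1c.png

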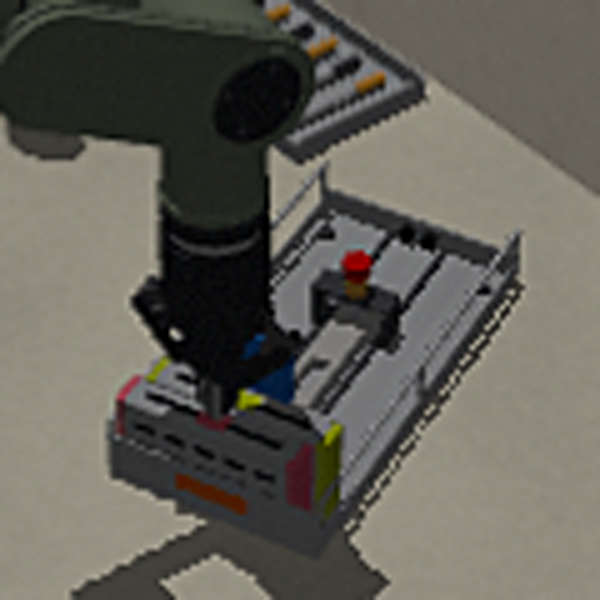

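The fingertips hang closed at crop (215,410), centred above the cassettes and in front of the tab. The orange band shows below the knob at (357,262). Next, a slow advance to contact.

```bash
python3 - <<'E'
from h import *
print(ctrl.move_l(at(8,128),vel=30,threshold=3)); print(st())
ctrl.hold(.2); print(st())
E
```

```text
True
{'t': 5.67, 'x': -10.9, 'y': 0.2, 'z': 127.5, 'f': (-0.46, array([-0.26, -0.6 , -0.49])), 'w': -0.1}
{'t': 5.88, 'x': -11.4, 'y': 0.6, 'z': 126.8, 'f': (-0.13, array([-0.15,  0.02, -0.69])), 'w': -0.1}
```

Contact came at x = −11, which is what the 11 mm pad half-width predicts. Next I'll push, logging the force.

```bash
python3 - <<'E'
from h import *
for x in (10,35,52,61):
    ctrl.move_l(at(x,128),vel=50); ctrl.hold(.1); print(st())
p,d=optics.grab_frame("side"); cv2.imwrite("pics/s2c.png",cv2.resize(p[90:210,200:320,::-1],None,fx=5,fy=5,interpolation=2))
E
```

```text
{'t': 6.55, 'x': 7.9, 'y': 0.7, 'z': 126.8, 'f': (-4.99, array([-4.76, -1.54,  0.08])), 'w': 0.2}
{'t': 7.3, 'x': 32.8, 'y': 0.8, 'z': 126.9, 'f': (-5.71, array([-5.82, -0.83,  0.79])), 'w': 0.1}
{'t': 7.89, 'x': 49.7, 'y': 0.9, 'z': 126.8, 'f': (-5.67, array([-5.78, -0.82,  1.84])), 'w': 0.2}
{'t': 8.32, 'x': 58.3, 'y': 0.9, 'z': 126.9, 'f': (-6.6, array([-6.57, -1.34,  2.78])), 'w': 0.3}
```

View pics/s2c.png

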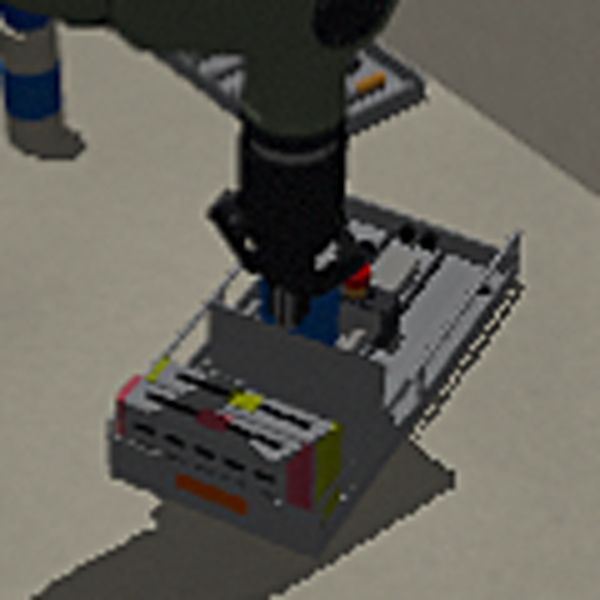

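The pusher is back about 69 mm and the cassettes still stand. A trace of orange still shows at (357,293), so I'll push a little farther and compare.

```bash
python3 - <<'E'
from h import *
def look(tag):
    p,d=optics.grab_frame("side"); cv2.imwrite(f"pics/{tag}.png",cv2.resize(p[120:170,245:295,::-1],None,fx=10,fy=10,interpolation=2))
    c,s,m=blobs(p,(255,125,295,165),"red"); h=cv2.cvtColor(p,cv2.COLOR_RGB2HSV)[125:165,262:285]
    print(tag,c.round(1),s,"orange",int(((h[...,0]>=8)&(h[...,0]<=22)&(h[...,1]>130)).sum()))
p=cv2.cvtColor(cv2.imread("pics/side0.png"),cv2.COLOR_BGR2RGB);h=cv2.cvtColor(p,cv2.COLOR_RGB2HSV)[125:165,262:285]
print("start",blobs(p,(255,125,295,165),"red")[:2],int(((h[...,0]>=8)&(h[...,0]<=22)&(h[...,1]>130)).sum()))
look("k1")
ctrl.move_l(at(71,128),vel=40); ctrl.hold(.3); print(st()); look("k2")
E
```

```text
start (array([271.05882353, 141.76470588]), array([269, 140,   5,   4,  17], dtype=int32)) 16
k1 [271.8 144.3] [270 143   4   3   6] orange 11
{'t': 9.12, 'x': 68.2, 'y': 1.0, 'z': 126.9, 'f': (-7.34, array([-7.17, -1.85,  3.67])), 'w': -0.0}
k2 [271.4 144.2] [269 143   5   3   9] orange 13
```

View pics/k2.png

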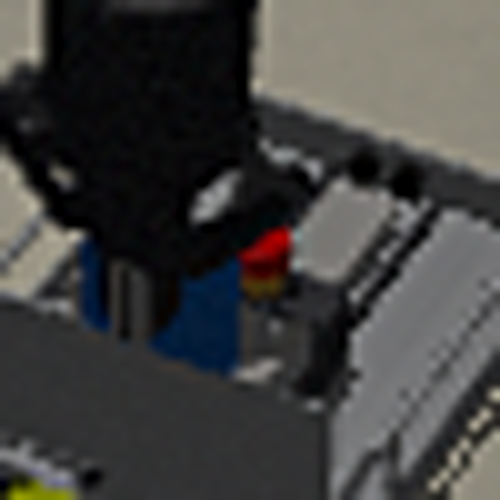

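The knob sits about 2 px lower than at the start, which matches an 8 mm drop, though the gripper partly hides it. I'll ease back slowly and use the force to show whether the pin catches near x = 49.

```bash
python3 - <<'E'
from h import *
for x in (62,56,53,50,47,44):
    ctrl.move_l(at(x,128),vel=25); ctrl.hold(.15); print(st())
    if abs(st()["f"][0])<2: break
p,d=optics.grab_frame("side"); c,s,m=blobs(p,(255,125,295,165),"red"); print(c,s)
cv2.imwrite("pics/s3.png",cv2.resize(p[110:180,225:305,::-1],None,fx=7,fy=7,interpolation=2))
E
```

```text
{'t': 9.83, 'x': 59.0, 'y': 0.9, 'z': 126.9, 'f': (-7.31, array([-7.08, -1.96,  4.11])), 'w': -0.1}
{'t': 10.38, 'x': 53.1, 'y': 0.9, 'z': 126.9, 'f': (-8.08, array([-8.02, -1.7 ,  3.2 ])), 'w': -0.0}
{'t': 10.79, 'x': 51.2, 'y': 0.7, 'z': 126.9, 'f': (-6.26, array([-6.24, -1.26, -0.03])), 'w': -0.2}
{'t': 11.21, 'x': 50.8, 'y': -0.3, 'z': 128.5, 'f': (0.65, array([ 0.64,  0.17, -0.67])), 'w': 0.4}
[272.2 144.2] [271 143   3   3   5]
```

View pics/s3.png

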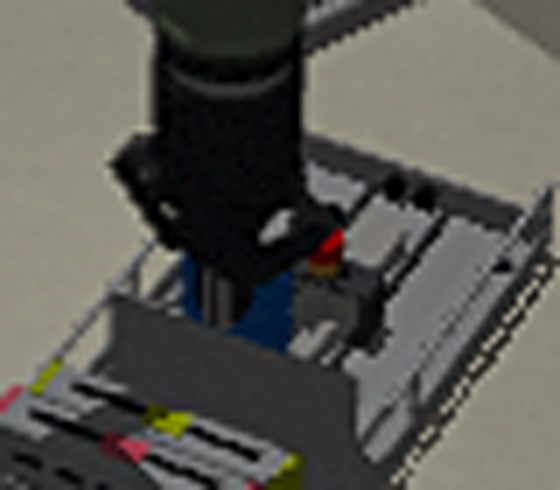

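The force vanished at x ≈ 50.8, a travel of about 61 mm, so something holds the pusher. Before leaving the tab I'll compare the knob's pixel columns with the start, since orange still shows.

```bash
python3 - <<'E'
from h import *
a=np.load("pics/side0.npz")["p"].astype(int); b,d=optics.grab_frame("side"); np.savez("pics/side3.npz",p=b,d=d); b=b.astype(int)
for r in range(138,152): print(r,"start",[tuple(map(int,a[r,c])) for c in(271,272,273)],"now",[tuple(map(int,b[r,c])) for c in(271,272,273)])
p,d=optics.grab_frame("top"); m=blobs(p,(200,120,232,160),"red"); print("top red",m[:2])
t=np.load("pics/top0.npz")["p"]; print("top start",blobs(t,(200,120,232,160),"red")[:2])
k=np.array([677,88.])
for z in(75,67): print(z,proj("side",[*k,z]),proj("top",[*k,z]))
E
```

```text
138 start [(107, 110, 111), (106, 109, 110), (108, 110, 111)] now [(132, 133, 134), (130, 131, 132), (130, 131, 132)]
139 start [(104, 120, 121), (105, 119, 121), (111, 117, 119)] now [(33, 32, 34), (6, 6, 7), (60, 60, 62)]
140 start [(121, 30, 31), (121, 18, 22), (113, 126, 128)] now [(15, 15, 17), (1, 1, 5), (0, 0, 0)]
141 start [(125, 0, 0), (126, 0, 0), (136, 0, 0)] now [(22, 25, 26), (19, 21, 23), (0, 2, 2)]
142 start [(127, 0, 0), (129, 0, 0), (134, 0, 0)] now [(16, 18, 18), (11, 23, 26), (53, 21, 23)]
143 start [(140, 0, 2), (139, 0, 0), (92, 0, 0)] now [(0, 10, 9), (75, 7, 7), (152, 0, 0)]
144 start [(41, 0, 0), (41, 0, 0), (37, 0, 0)] now [(73, 6, 10), (155, 0, 0), (137, 0, 0)]
145 start [(49, 0, 0), (47, 0, 0), (62, 29, 23)] now [(128, 2, 4), (117, 0, 2), (48, 0, 0)]
146 start [(60, 8, 0), (56, 22, 0), (86, 81, 67)] now [(58, 0, 0), (53, 0, 0), (50, 0, 0)]
147 start [(61, 45, 17), (61, 43, 11), (28, 20, 4)] now [(61, 0, 0), (62, 18, 0), (29, 10, 6)]
148 start [(62, 42, 11), (63, 44, 12), (27, 19, 10)] now [(69, 52, 16), (70, 52, 14), (29, 25, 13)]
149 start [(38, 28, 12), (39, 28, 17), (15, 14, 15)] now [(41, 31, 16), (41, 32, 18), (11, 9, 14)]
150 start [(7, 9, 14), (9, 13, 18), (12, 11, 15)] now [(33, 37, 41), (13, 14, 19), (46, 48, 50)]
151 start [(41, 41, 42), (22, 22, 25), (19, 20, 21)] now [(45, 45, 47), (24, 25, 27), (21, 19, 21)]Traceback (most recent call last):
  File "<stdin>", line 4, in <module>
  File "h.py", line 23, in blobs
    i=1+np.argmax(s[1:,4]); return c[i],s[i],(l==i).astype(np.uint8)
        ~~~~~~~~~^^^^^^^^^
    return _wrapfunc(a, 'argmax', axis=axis, out=out, **kwds)
    return bound(*args, **kwds)
ValueError: attempt to get argmax of an empty sequence
```

The knob's bright-to-dark edge moved from row 143/144 to 145/146, about 1.7 px, and 8 mm would give 1.65 px. So the pin has dropped, and with the force at zero the pusher is resting on it. I'll back off slowly, then retreat upward and check.

```bash
python3 - <<'E'
from h import *
ctrl.move_l(at(40,128),vel=15); print(st())
ctrl.move_l(at(10,128),vel=60); print(st())
ctrl.move_l(at(10,260),vel=150)
ctrl.move_ptp([224.9,529.2,256.3],np.array([[-.9204,.3911,0],[.3911,.9204,0],[0,0,-1.]]))
ctrl.hold(.3); print(st())
P={}
for n,b in(("top",(200,120,232,160)),("side",(255,125,295,165))):
    p,d=optics.grab_frame(n); P[n]=p; print(n,blobs(p,b,"red")[:2],"was",blobs(np.load(f"pics/{n}0.npz")["p"],b,"red")[:2])
bx={"top":(180,100,270,216),"side":(220,120,305,200)}
I=[cv2.resize(P[n][bx[n][1]:bx[n][3],bx[n][0]:bx[n][2],::-1],(390,500 if n=="top" else 367),interpolation=2) for n in P]
I[1]=cv2.copyMakeBorder(I[1],0,133,0,0,cv2.BORDER_CONSTANT); cv2.imwrite("pics/end.png",np.hstack(I))
cv2.imwrite("pics/endtop.png",P["top"][:,:,::-1])
# moved bystanders: changed pixels outside rack
for n in P:
    D=(cv2.absdiff(P[n],np.load(f"pics/{n}0.npz")["p"]).max(2)>45).astype(np.uint8)
    k,l,s,c=cv2.connectedComponentsWithStats(D); print(n,[tuple(map(int,r)) for r in s[1:] if r[4]>8])
# travel: tab top blob
for n in P:
    c,s,m=blobs(P[n],bx[n],"blue"); c0=blobs(np.load(f"pics/{n}0.npz")["p"],bx[n],"blue")[0]
    print("tab travel",n,((onz(n,c,130)-onz(n,c0,130))@ex).round(1))
E
```

```text
{'t': 12.18, 'x': 40.0, 'y': -0.0, 'z': 128.0, 'f': (-0.21, array([-0.31,  0.21,  0.77])), 'w': 0.3}
{'t': 12.82, 'x': 10.0, 'y': -0.1, 'z': 128.2, 'f': (0.07, array([-0.02,  0.23,  0.02])), 'w': 0.2}
{'t': 16.27, 'x': -86.0, 'y': 578.3, 'z': 256.3, 'f': (0.42, array([0.31, 0.37, 0.1 ])), 'w': 0.2}
top (array([215.28125, 139.1875 ]), array([213, 136,   6,   7,  32], dtype=int32)) was (array([215.1875, 138.3125]), array([212, 136,   7,   6,  32], dtype=int32))
side (array([270.72222222, 143.44444444]), array([268, 142,   6,   4,  18], dtype=int32)) was (array([271.05882353, 141.76470588]), array([269, 140,   5,   4,  17], dtype=int32))
top [(205, 156, 44, 32, 593), (70, 258, 8, 11, 49), (29, 265, 16, 10, 44), (35, 272, 4, 6, 14), (44, 276, 12, 13, 123), (109, 276, 6, 9, 17), (1, 287, 9, 1, 9)]
side [(102, 101, 7, 7, 27), (122, 140, 8, 7, 21), (268, 140, 6, 3, 11), (241, 143, 30, 30, 266), (268, 144, 6, 3, 11), (279, 144, 4, 5, 10), (125, 163, 7, 2, 9), (265, 164, 11, 15, 94)]
tab travel top 60.1
tab travel side 27.4
```

View pics/end.png

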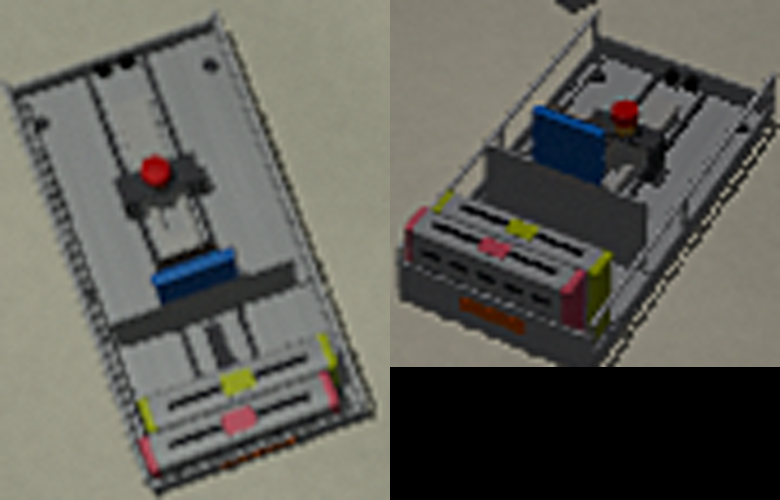

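The final picture shows the tab standing back at (195,275) with a clear gap to the upright cassettes. The knob is down, and nothing changed outside the rack apart from the gripper and its shadow. Handing in.

```bash
python3 -c "
from plant import ctrl; ctrl.finish_job()"
```

```text
the job is handed in; nothing more can be done
```

The rack is open and the job is handed in, with the pusher latched on the dropped stop pin. With closed fingertips I pushed the blue tab back about 79 mm. I then eased it forward at about 25 mm/s until the pin took the load, and backed away. The last clock reading, about 0.4 s before hand-in, was 16.3 s.

**Latched:** the push force fell from about 8 N to 0 at a travel of about 61 mm and stayed at zero while I withdrew. After the retreat, the top camera gives 60.1 mm of travel.

**Pin dropped:** the knob sits 1.7 px lower in the side view, where an 8 mm drop would give about 1.65 px.

**Everything else:** both cassettes stand as before, and neither camera shows any bystander moved.

**Checks that disagreed:**
- **Side-camera travel:** it came out as 27 mm. I disregarded it because the blue mask there probably picked up different faces of the tab before and after.
- **Orange below the knob:** a small patch is still visible. I took it for the brass guide, since those pixels are the same as at the start, but I did not confirm that.

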